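Knock the stuck insert out of its holder block

ROBOT

A 6-joint arm with a two-finger parallel gripper is mounted at the origin on the work surface. World frame = base frame: x ahead of the robot, y to its left, z up, the work surface at z = 0. Lengths are in m, angles in rad, forces in N, time in s.
With the tool pointing down it reaches from about 0.35 to 0.775 m from the base axis. Payload 7.3 kg.
Tool frame: the origin (TCP) lies on the centre line of the jaws, within the pads' length; the fingertips stand 11 mm ahead of it and the grasp point (between the pads) lies 8 mm behind it; z points along the fingers, y is the direction in which the jaws open and shut (so a half turn about z gives the same grasp; the last joint's range is limited). The gripper opens to 92 mm and grips with 3 to 60 N. Pads are 19 mm wide; open, the fingers measure 130 mm over their backs; the gripper's body (75 mm by 190 mm) begins 47 mm behind the grasp point.
Start: joints at [-1.377, 0.342, 1.524, -0, 1.275, -0.146], TCP at [0.175, -0.495, 0.238] pointing down, gripper open.
Joint ranges: [-2.53, 2.53], [-0.77, 2.02], [0.04, 2.7], [-1, 4.14], [0.28, 2.66], [-3.11, 3.11]. Speed limits (rad/s): [2.57, 2.57, 3.14, 3.14, 3.14, 3.14].

INTERFACE

Orientations are given as a unit quaternion [w, x, y, z].
In Python, from bench import * gives the robot as it stands. The module is installed in compiled form; this text tells all that it offers.
- The arm moves only by the tool carry_out, never from a script. Its argument "deltas" is a list of rows, each a list of 7 numbers: the finger opening in m, from 0 to 0.0918, then the shift along the tool's x, y, z in m, then the turn, a rotation vector about the tool's x, y, z in rad. In form: [[hand, x, y, z, ax, ay, az], ...]. A call has exactly 8 rows; each row shifts and turns the pose as measured when the row begins, along the tool's axes as they then stand; what a row does not reach is not made up. A row lasts 1/12 s, in which the tool goes at most 41.7 mm and 7.16 degrees, less where a joint would pass 70% of its speed; a pose out of reach is approached as far as the arm can. A call with a gripper value outside its range is refused whole. The fingers move at their own pace and stop on an object; "newtons" is the grip in N (left out, the last holds). Time passes only in rows, so rows that do not move let the fingers close, or fill a call up. It gives the time, the measured TCP pose, the force and the opening at its end, in the units of the state.
- observe(): the state, without advancing time (a new reading comes with each control period).
- grab_frame(name): name is "scene" or "top" or "wrist"; returns a dict with "image" (384x512x3 uint8, blue, green, red), "vfov" (degrees; the focal length in pixels is half the picture's height over the tangent of half this angle, whatever the lens; pixels are square), "cx", "cy" (the principal point, pixels), "extrinsics" (4x4, takes a point from world to camera coordinates); the wrist camera has in their place "tool_from_camera" (4x4, takes a point from camera to tool coordinates, whose origin is the TCP and whose axes are the flange's). Camera axes: x right, y up, looking along -z (the intrinsics and any distortion apply to the point x, -y, -z); pixel columns grow to the right and rows downward; lengths in m; the calibration is good to about 2 mm. A picture is of the moment at which its call begins: read the wrist's pose just before it. There is no depth.
- close_job(): hands the job in, once; it reports no verdict.
The state is a dict: "time": time; "joints": joint angles; "joint_velocities": joint speeds; "joint_torque": joint torques, N m; "eef_pos": TCP position; "orientation": TCP orientation; "contact_force": force on the tool from outside, world axes, zero at the start; "torque": the same for the moment, N m; "grip_width": finger opening in m.
Only numpy, scipy, OpenCV 4.12 (cv2) and the standard library are available. Lean on these libraries where they do the work, as an engineer would, in place of code of your own. Each camera call takes 0.05 s, during which the arm holds its last target.

TASK

The steel insert is stuck below the surface of the aluminium holder block. Set the block, upright, over the pin of the knock-out stand, feel for the access hole hidden in its underside, and push the block gently down until it sits fully on both rails, so that the pin pokes the insert up. Leave the block there, lift the insert out and set it down gently in the parts tray, without disturbing the other things on the bench.

Things in the scene. Friction and masses are not known exactly. Their poses are not given: they have to be found in the camera images.
- block: Loose plain aluminium block, 90 (its x) x 50 (its y) x 40 mm high, about 0.55 kg; origin at the centre of its underside, z up. A 27 mm bore opens in the middle of its top and holds the insert; a small dark screw head at each end of the top. Grip it across its 50 mm width (its y). More than 70 N between block and stand damages them: bring them together at about 10 mm/s or less.
- block_under (a point): Centre of the block's underside (hole itself unseen). A keeper plate 5.5 mm thick is recessed 0.5 mm here. Its access hole, 8.5 mm along the block's x by 13 mm along its y, is centred in y but lies anywhere up to 8 mm either way along x. On the plate the pin stops the block about 24 mm above home; in the hole the block sinks over 5 mm further before the insert is felt.
- insert: Solid steel plug, 26 mm diameter, 30 mm tall, about 0.12 kg, shallow dimple in its top; origin at the centre of its underside, z up. At first its underside is 6 mm above the block's, its top 4 mm below the block's top. Spring catches hold it: pushing it up takes about 8 to 16 N until it has risen about 11 mm, then it is free. With the block home it rests on the pin, 14 mm proud.
- stand: Fixed dark steel knock-out stand: base 120 (x) x 70 (y) x 15 mm, two rails across it (each 16 mm along x, 40 mm along y, centred 42 mm either side of the pin, tops 40 mm above the bench), upright pin in the middle. Origin: centre of its underside. Home: block's length along the stand's x (either way round), underside on both rails, access hole over the pin.
- pin_tip (a point): Tip of the stand's upright pin: 7 mm diameter, narrowing to 6 mm over its last 1 mm, 64 mm above the bench, 24 mm above the rails.
- tray: Open grey parts tray, fixed, 130 (x) x 110 (y) x 25 mm, walls and floor 4 mm thick; origin at the centre of its underside.
- spool: Bystander: small black spool standing upright, 44 mm diameter, 36 mm tall. Do not disturb.
- driver: Bystander: screwdriver lying on the bench, 180 mm long. Do not disturb.
- jar: Bystander: small amber glass jar with a steel lid, 38 mm diameter, 50 mm tall. Do not disturb.
There are look-alikes about, which are no part of the job. Several things look just like the stand: the one meant starts farthest to the robot's left.

How it is judged:
By the outcome, as a careful person would: the job done as asked, in the order asked, and still so for the second after the job is handed in, with the robot touching nothing.
It also fails if it takes over 67 s, if anything falls off the work surface, if the arm or the gripper's body presses on something with over 40 N, if the wrist force passes 120 N, or if a joint passes its speed limit or range.

## Working session

There is one attempt and no reset: what is moved stays moved. The work goes in short steps, Python scripts to look and compute and a tool call to move; the robot and the scene stay as the last step left them, time stands still between calls to the robot, and variables do not carry over. Pictures are saved under pics/ and viewed, and the job is handed in when it is done.

Besides the shell and the picture viewer there is one more tool, called after "Call:" as name(argument=value, ...) on one line, values as JSON. carry_out: Moves the arm, as the interface text tells. Its arguments: {"type":"object","properties":{"deltas":{"type":"array"},"newtons":{"type":"number"}},"required":["deltas"]}

```bash
mkdir -p pics; python3 - <<'E'
from bench import *
import cv2
s=observe()
print(s)
for n in ["scene","top","wrist"]:
    f=grab_frame(n); cv2.imwrite(f"pics/{n}0.png",f["image"])
    print(n,f["vfov"],f["cx"],f["cy"],{k:v for k,v in f.items() if k not in("image",)})
E
```

```text
{'time': 0.0, 'joints': array([-1.37698954e+00,  3.42713195e-01,  1.52501953e+00, -2.51257865e-05,
        1.27541290e+00, -1.46025251e-01]), 'joint_velocities': array([ 0.00019906,  0.0015777 , -0.00169122,  0.00095691,  0.0010466 ,
       -0.00067863]), 'joint_torque': array([ 4.81965380e-04, -4.31234729e+01, -2.44219548e+01,  7.16570509e-02,
        5.58310084e-02, -1.18503563e-04]), 'eef_pos': array([ 0.17492168, -0.4945809 ,  0.23704903]), 'orientation': array([-7.75974896e-04,  9.85598054e-01,  1.69103143e-01, -3.05615539e-05]), 'contact_force': array([-0.34692634, -0.36689657,  0.39097411]), 'torque': array([0.02022946, 0.00753388, 0.07203096]), 'grip_width': 0.09177868084582536}
scene 57.43165703983397 260.31470065410633 188.6740780364696 {'vfov': 57.43165703983397, 'cx': 260.31470065410633, 'cy': 188.6740780364696, 'extrinsics': array([[ 0.26990635,  0.96272122,  0.01784391, -0.07765223],
       [-0.66472402,  0.17288922,  0.72680898,  0.33280694],
       [ 0.69662941, -0.20803163,  0.68660782, -1.42756051],
       [ 0.        ,  0.        ,  0.        ,  1.        ]])}
top 
[... 195 characters left out ...]
-0.06491045],
       [ 0.99430077, -0.01846954,  0.10499932, -0.57157702],
       [-0.10513213, -0.00637045,  0.99443786, -0.96069397],
       [ 0.        ,  0.        ,  0.        ,  1.        ]])}
wrist 70.35546244359747 251.7952346807945 192.93437958787547 {'vfov': 70.35546244359747, 'cx': 251.7952346807945, 'cy': 192.93437958787547, 'tool_from_camera': array([[ 2.81238431e-04,  9.64627312e-01,  2.63617279e-01,
         6.94510479e-02],
       [ 9.99999944e-01, -2.24099889e-04, -2.46818201e-04,
         1.18768503e-04],
       [-1.79010975e-04,  2.63617334e-01, -9.64627321e-01,
        -1.45720196e-01],
       [ 0.00000000e+00,  0.00000000e+00,  0.00000000e+00,
         1.00000000e+00]])}
```

View pics/top0.png

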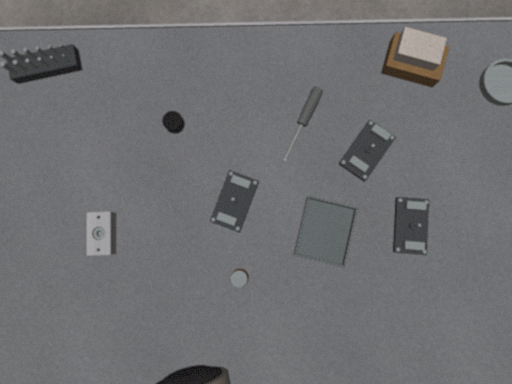

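View pics/scene0.png

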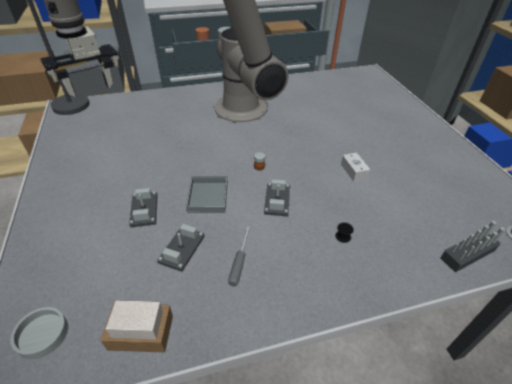

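```bash
cat > h.py <<'E'
import numpy as np, cv2
from scipy.spatial.transform import Rotation as R
def f_of(fr): return fr["image"].shape[0]/2/np.tan(np.radians(fr["vfov"])/2)
def ext(fr,s=None):
    if "extrinsics" in fr: return np.array(fr["extrinsics"])
    w,x,y,z=s["orientation"]; T=np.eye(4);T[:3,:3]=R.from_quat([x,y,z,w]).as_matrix();T[:3,3]=s["eef_pos"]
    return np.linalg.inv(T@fr["tool_from_camera"])
def ray(fr,u,v,z,s=None):
    E=ext(fr,s);f=f_of(fr);Rm=E[:3,:3];c=-Rm.T@E[:3,3]
    d=Rm.T@np.array([(u-fr["cx"])/f,-(v-fr["cy"])/f,-1.])
    return c+d*(z-c[2])/d[2]
def proj(fr,p,s=None):
    E=ext(fr,s);f=f_of(fr);q=E[:3,:3]@np.array(p)+E[:3,3]
    return fr["cx"]-f*q[0]/q[2], fr["cy"]+f*q[1]/q[2]
def crop(img,u0,v0,u1,v1,k,fn):
    cv2.imwrite(fn,cv2.resize(img[v0:v1,u0:u1],None,fx=k,fy=k,interpolation=cv2.INTER_CUBIC))
E
python3 - <<'E'
from h import *
from bench import *
f=grab_frame("top");i=f["image"]
crop(i,70,195,270,295,4,"pics/topcrop.png")
print(i.shape)
for n,(u,v,z) in dict(block=(98,233,.04),pin=(235,199,.064),tray=(325,231,.02),jar=(239,279,.05),spool=(173,122,.036)).items(): print(n,ray(f,u,v,z))
E
```

```text
(384, 512, 3)
block [0.48109392 0.26396544 0.04      ]
pin [ 0.54529092 -0.02553251  0.064     ]
tray [ 0.47702193 -0.21396129  0.02      ]
jar [ 0.38197662 -0.03088934  0.05      ]
spool [0.71655754 0.1077616  0.036     ]
```

View pics/topcrop.png

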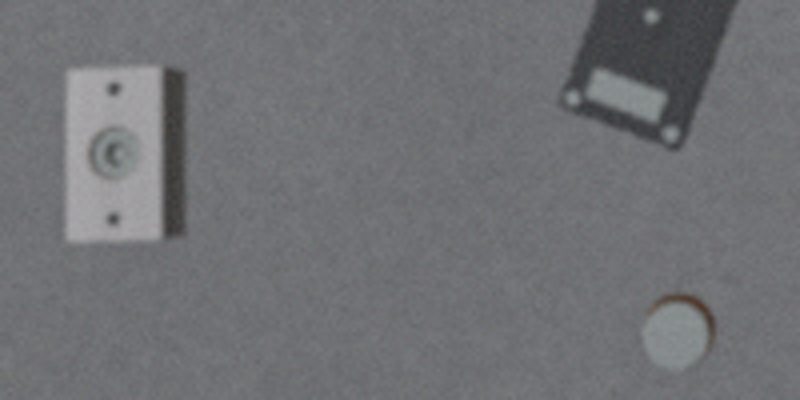

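```bash
python3 - <<'E'
from h import *
from bench import *
f=grab_frame("top");i=f["image"]
crop(i,200,160,270,240,8,"pics/stand_top.png")
crop(i,285,190,365,270,7,"pics/tray_top.png")
P=[ray(f,70+u/4,195+v/4,.04)[:2] for u,v in [(66,70),(164,66),(163,240),(65,242)]]
print(np.array(P),np.mean(P,0)); P=np.array(P)
print(np.linalg.norm(P-np.roll(P,1,0),axis=1))
d=P[0]-P[3]+P[1]-P[2];print(np.degrees(np.arctan2(d[1],d[0])))
E
```

```text
[[0.52452124 0.28905989]
 [0.52568949 0.23736734]
 [0.43493863 0.23644929]
 [0.43479604 0.28765901]] [0.47998635 0.26263388]
[0.08973613 0.05170575 0.0907555  0.05120991]
0.7361539965817385
```

View pics/stand_top.png

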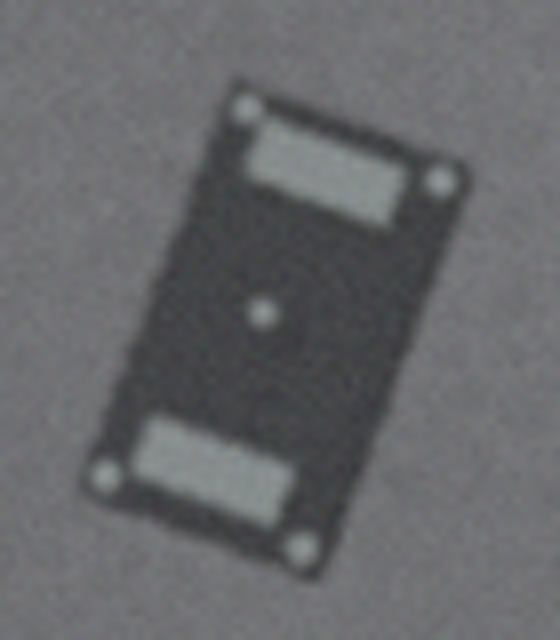

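View pics/tray_top.png

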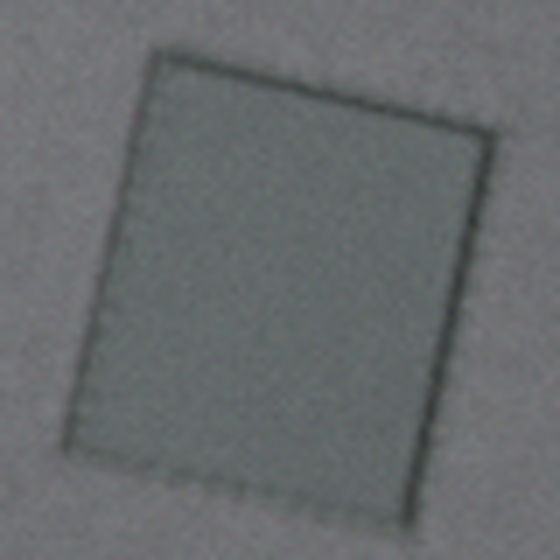

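```bash
python3 - <<'E'
from h import *
from bench import *
f=grab_frame("top")
g=lambda u,v,z:ray(f,200+u/8,160+v/8,z)[:2]
print("pin",g(262,313,.064))
a,b=g(326,172,.04),g(213,471,.04);print("rails",(a+b)/2,np.linalg.norm(a-b),np.degrees(np.arctan2(*(a-b)[::-1])))
s=[g(246,107,.0155),g(441,181,.0155),g(302,548,.0155),g(106,476,.0155)];s=np.array(s);print("screws",s.mean(0));d=s[0]-s[3]+s[1]-s[2];print(np.degrees(np.arctan2(d[1],d[0])))
t=np.array([ray(f,285+u/7,190+v/7,.025)[:2] for u,v in[(157,50),(496,130),(408,530),(63,450)]]);print("tray",t.mean(0),t)
for n,(u,v,z) in dict(driverh=(322,88,.02),drivert=(285,160,.0),spool=(173,122,.036),jar=(239,279,.05)).items():print(n,ray(f,u,v,z))
E
```

```text
pin [ 0.54511828 -0.02090428]
rails [ 0.54499123 -0.02138502] 0.08419483928670415 -21.388270890997383
screws [ 0.54529013 -0.02099919]
-21.454524810788307
tray [ 0.47645877 -0.21358001] [[ 0.54967127 -0.17813544]
 [ 0.52335379 -0.2804869 ]
 [ 0.40360033 -0.24933823]
 [ 0.42920969 -0.14635946]]
driverh [ 0.79060417 -0.21757959  0.02      ]
drivert [ 0.63506949 -0.1333951   0.        ]
spool [0.71655754 0.1077616  0.036     ]
jar [ 0.38197662 -0.03088934  0.05      ]
```

```bash
cat >> h.py <<'E'
def yaw_of(s):
    w,x,y,z=s["orientation"];M=R.from_quat([x,y,z,w]).as_matrix();return M
def plan(s,wps,hand,n=8,step=.04,turn=.12,dec=4):
    """wps: list of (pos,yaw_deg). prints rows in tool axes"""
    M=yaw_of(s);p=np.array(s["eef_pos"]);rows=[]
    for t,yd in wps:
        t=np.array(t)
        while True:
            y=np.radians(yd);G=np.array([[np.cos(y),np.sin(y),0],[np.sin(y),-np.cos(y),0],[0,0,-1]]).T
            rv=R.from_matrix(M.T@G).as_rotvec();d=t-p
            k=max(np.linalg.norm(d)/step,np.linalg.norm(rv)/turn)
            if k<.02: break
            k=max(1,np.ceil(k-1e-6));loc=np.round(M.T@d/k,dec);rv=np.round(rv/k,4)
            rows.append([hand,*loc,*rv]);p=p+M@loc;M=M@R.from_rotvec(rv).as_matrix()
            if k==1:break
    while len(rows)%n:rows.append([hand]+[0]*6)
    for i in range(0,len(rows),n):
        print("["+",".join("["+",".join("%g"%(v+0.) for v in r)+"]" for r in rows[i:i+n])+"]")
def st(s):
    M=yaw_of(s);print("t%.2f"%s["time"],"pos",np.round(s["eef_pos"],4),"yaw %.2f"%np.degrees(np.arctan2(M[1,0],M[0,0])),"zaxis",np.round(M[:,2],4),"F",np.round(s["contact_force"],1),"T",np.round(s["torque"],2),"w %.4f"%s["grip_width"])
E
python3 - <<'E'
from h import *
from bench import *
s=observe();st(s)
plan(s,[((.42,-.25,.25),10),((.48,.263,.17),.7)],.0918)
E
```

```text
t0.30 pos [ 0.175  -0.4949  0.2375] yaw 19.47 zaxis [-0.e+00  5.e-04 -1.e+00] F [0.7 1.  0.5] T [ 0.02 -0.04 -0.07] w 0.0923
[[0.0918,0.0347,-0.0166,-0.0014,-0.0001,0,0.0184],[0.0918,0.0344,-0.0172,-0.0014,0,0,0.0184],[0.0918,0.0341,-0.0178,-0.0014,-0.0001,0,0.0183],[0.0918,0.0338,-0.0185,-0.0014,0,0,0.0184],[0.0918,0.0334,-0.0191,-0.0014,-0.0001,0,0.0183],[0.0918,0.0331,-0.0197,-0.0014,0,0,0.0184],[0.0918,0.0327,-0.0203,-0.0013,-0.0001,0,0.0183],[0.0918,0.0323,-0.0209,-0.0014,0,0,0.0184]]
[[0.0918,0.032,-0.0215,-0.0013,-0.0001,-0.0001,0.0183],[0.0918,0.0106,-0.0353,0.0057,0,0,0.0116],[0.0918,0.0102,-0.0355,0.0057,0,0,0.0116],[0.0918,0.0098,-0.0356,0.0057,0,0,0.0116],[0.0918,0.0093,-0.0357,0.0057,0,0,0.0116],[0.0918,0.0089,-0.0358,0.0057,0,0,0.0116],[0.0918,0.0085,-0.0359,0.0057,0,0,0.0116],[0.0918,0.0081,-0.036,0.0057,0,0,0.0116]]
[[0.0918,0.0077,-0.0361,0.0057,0,0,0.0116],[0.0918,0.0073,-0.0362,0.0057,0,0,0.0116],[0.0918,0.0068,-0.0362,0.0057,0,0,0.0116],[0.0918,0.0064,-0.0363,0.0057,0,0,0.0116],[0.0918,0.006,-0.0364,0.0057,0,0,0.0116],[0.0918,0.0056,-0.0365,0.0058,0,0,0.0116],[0.0918,0.0052,-0.0365,0.0057,0,0,0.0115],[0.0918,0,0,0,0,0,0]]
```

Call:
carry_out(deltas=[[0.0918,0.035,-0.017,-0.0015,0,0,0.018],[0.0918,0.034,-0.017,-0.0015,0,0,0.018],[0.0918,0.034,-0.018,-0.0015,0,0,0.018],[0.0918,0.034,-0.0185,-0.0015,0,0,0.018],[0.0918,0.033,-0.019,-0.0015,0,0,0.018],[0.0918,0.033,-0.02,-0.0015,0,0,0.018],[0.0918,0.033,-0.02,-0.0015,0,0,0.018],[0.0918,0.032,-0.021,-0.0015,0,0,0.018]])

```text
time: 0.97
eef_pos: [0.3959, -0.2746, 0.2483]
orientation: [0.001, 0.996, 0.087, -0.001]
contact_force: [0.1, -0.9, 0.4]
grip_width: 0.0916
```

```bash
python3 - <<'E'
from h import *
from bench import *
s=observe();st(s)
plan(s,[((.45,-.05,.21),6),((.475,.263,.15),.7)],.0918)
E
```

```text
t0.97 pos [ 0.3959 -0.2746  0.2483] yaw 10.04 zaxis [-0.0014 -0.0012 -1.    ] F [ 0.1 -0.9  0.4] T [-0.03 -0.04 -0.02] w 0.0916
[[0.0918,0.0154,-0.0353,0.0063,0.0002,0.0003,0.0117],[0.0918,0.015,-0.0355,0.0063,0.0002,0.0003,0.0117],[0.0918,0.0146,-0.0356,0.0064,0.0001,0.0002,0.0118],[0.0918,0.0142,-0.0358,0.0064,0.0002,0.0003,0.0117],[0.0918,0.0137,-0.036,0.0063,0.0001,0.0002,0.0118],[0.0918,0.0133,-0.0361,0.0064,0.0002,0.0003,0.0117],[0.0918,0.0072,-0.0386,0.0075,0,0,0.0116],[0.0918,0.0068,-0.0387,0.0075,0,0,0.0116]]
[[0.0918,0.0063,-0.0387,0.0075,0,0,0.0116],[0.0918,0.0058,-0.0388,0.0075,0,0,0.0115],[0.0918,0.0054,-0.0389,0.0075,0,0,0.0116],[0.0918,0.005,-0.0389,0.0075,0,0,0.0115],[0.0918,0.0045,-0.039,0.0075,0,0,0.0116],[0.0918,0.004,-0.0391,0.0075,0,0,0.0115],[0.0918,0,0,0,0,0,0],[0.0918,0,0,0,0,0,0]]
```

Call:
carry_out(deltas=[[0.0918,0.0154,-0.0353,0.0063,0,0,0.0117],[0.0918,0.015,-0.0355,0.0063,0,0,0.0117],[0.0918,0.0146,-0.0356,0.0064,0,0,0.0118],[0.0918,0.0142,-0.0358,0.0064,0,0,0.0117],[0.0918,0.0137,-0.036,0.0063,0,0,0.0118],[0.0918,0.0133,-0.0361,0.0064,0,0,0.0117],[0.0918,0.0072,-0.0386,0.0075,0,0,0.0116],[0.0918,0.0068,-0.0387,0.0075,0,0,0.0116]])

```text
time: 1.63
eef_pos: [0.4636, 0.0404, 0.1944]
orientation: [0.003, 0.999, 0.038, 0.004]
contact_force: [0.3, 0.8, -0.4]
grip_width: 0.0918
```

Call:
carry_out(deltas=[[0.0918,0.0063,-0.0387,0.0075,0,0,0.0116],[0.0918,0.0058,-0.0388,0.0075,0,0,0.0115],[0.0918,0.0054,-0.0389,0.0075,0,0,0.0116],[0.0918,0.005,-0.0389,0.0075,0,0,0.0115],[0.0918,0.0045,-0.039,0.0075,0,0,0.0116],[0.0918,0.004,-0.0391,0.0075,0,0,0.0115],[0.0918,0,0,0,0,0,0],[0.0918,0,0,0,0,0,0]])

```text
time: 2.3
eef_pos: [0.4816, 0.2928, 0.1445]
orientation: [0.002, 1.0, 0.005, 0.004]
contact_force: [0.1, 0.1, 0.6]
grip_width: 0.0915
```

```bash
python3 - <<'E'
from h import *
from bench import *
s=observe();st(s)
f=grab_frame("wrist");cv2.imwrite("pics/w1.png",cv2.resize(f["image"],None,fx=1.5,fy=1.5))
print([proj(f,p,s) for p in [(.525,.289,.04),(.525,.237,.04),(.435,.237,.04),(.435,.288,.04)]])
E
```

```text
t2.30 pos [0.4816 0.2928 0.1445] yaw 0.60 zaxis [ 0.0083 -0.0044 -1.    ] F [0.1 0.1 0.6] T [ 0.01 -0.01 -0.02] w 0.0915
[(np.float64(255.2554562651505), np.float64(149.20794868231812)), (np.float64(312.0748791503986), np.float64(149.79778364144383)), (np.float64(306.0132973733242), np.float64(240.49559145440494)), (np.float64(254.99349134072688), np.float64(240.09046893278895))]
```

View pics/w1.png

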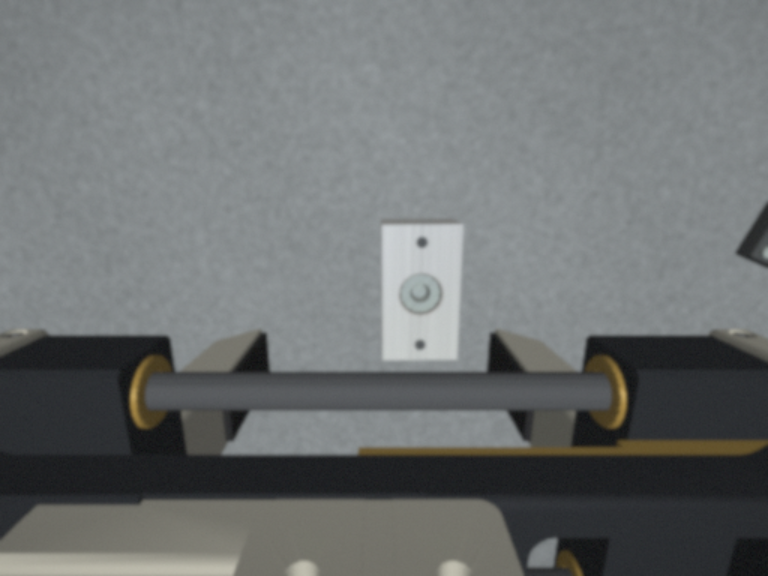

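```bash
python3 - <<'E'
from h import *
from bench import *
s=observe()
f=grab_frame("wrist");crop(f["image"],235,130,335,255,6,"pics/w2.png")
P=np.array([ray(f,u/1.5,v/1.5,.04,s)[:2] for u,v in[(382,224),(463,224),(458,360),(382,360)]])
print(P,P.mean(0)); 
for u,v in [(421.5,242),(420,345)]: print(ray(f,u/1.5,v/1.5,.04,s))
st(observe())
E
```

```text
[[0.52473133 0.28931929]
 [0.52520028 0.23994192]
 [0.43534587 0.23757771]
 [0.43494033 0.28818691]] [0.48005445 0.26375646]
[0.51395545 0.26483901 0.04      ]
[0.4458542 0.2632831 0.04     ]
t2.40 pos [0.4818 0.2913 0.1449] yaw 0.48 zaxis [ 0.0084 -0.0041 -1.    ] F [-0.2 -0.   0.6] T [-0.08  0.02 -0.  ] w 0.0922
```

View pics/w2.png

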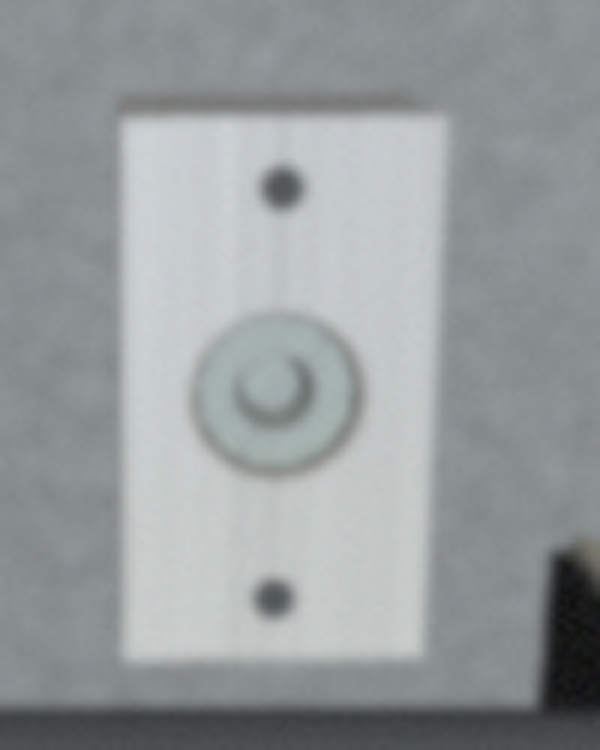

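```bash
python3 - <<'E'
from h import *
from bench import *
s=observe();st(s)
plan(s,[((.48,.2635,.135),1),((.48,.2635,.05),1)],.0918,step=.03,turn=.05)
E
```

```text
t2.40 pos [0.4818 0.2913 0.1449] yaw 0.48 zaxis [ 0.0084 -0.0041 -1.    ] F [-0.2 -0.   0.6] T [-0.08  0.02 -0.  ] w 0.0922
[[0.0918,-0.0021,0.0278,0.01,0.0042,-0.0083,-0.0091],[0.0918,0,0,0.0283,0,0,0],[0.0918,0,0,0.0284,0,0,0],[0.0918,0,0,0.0283,0,0,0],[0.0918,0,0,0,0,0,0],[0.0918,0,0,0,0,0,0],[0.0918,0,0,0,0,0,0],[0.0918,0,0,0,0,0,0]]
```

Call:
carry_out(deltas=[[0.0918,-0.002,0.028,0.01,0.0042,-0.0083,-0.009],[0.0918,0,0,0,0,0,0],[0.0918,0,0,0.025,0,0,0],[0.0918,0,0,0.025,0,0,0],[0.0918,0,0,0.025,0,0,0],[0.0918,0,0,0,0,0,0],[0.0918,0,0,0,0,0,0],[0.0918,0,0,0,0,0,0]])

```text
time: 3.07
eef_pos: [0.4847, 0.2532, 0.0639]
orientation: [-0.001, 1.0, 0.002, 0.004]
contact_force: [-0.8, 0.2, -0.1]
grip_width: 0.092
```

```bash
python3 - <<'E'
from h import *
from bench import *
s=observe();st(s)
plan(s,[((.48,.2635,.0175),1)],.0918,step=.015,turn=.05)
E
```

```text
t3.07 pos [0.4847 0.2532 0.0639] yaw 0.21 zaxis [ 0.0084  0.0017 -1.    ] F [-0.8  0.2 -0.1] T [ 0.01  0.05 -0.02] w 0.0920
[[0.0918,-0.0013,-0.0026,0.0116,-0.0004,-0.0021,-0.0035],[0.0918,-0.0012,-0.0026,0.0116,-0.0004,-0.0021,-0.0034],[0.0918,-0.0012,-0.0026,0.0116,-0.0004,-0.0021,-0.0035],[0.0918,-0.0012,-0.0025,0.0116,-0.0004,-0.0021,-0.0034],[0.0918,0,0,0,0,0,0],[0.0918,0,0,0,0,0,0],[0.0918,0,0,0,0,0,0],[0.0918,0,0,0,0,0,0]]
```

Call:
carry_out(deltas=[[0.0918,-0.0025,-0.005,0,0,-0.008,-0.007],[0.0918,-0.0025,-0.005,0,0,0,-0.007],[0.0918,0,0,0.012,0,0,0],[0.0918,0,0,0.012,0,0,0],[0.0918,0,0,0.012,0,0,0],[0.0918,0,0,0.008,0,0,0],[0.0918,0,0,0,0,0,0],[0.0918,0,0,0,0,0,0]])

```text
time: 3.73
eef_pos: [0.4847, 0.2685, 0.029]
orientation: [-0.004, 1.0, 0.011, 0.008]
contact_force: [-1.4, 0.4, 0.4]
grip_width: 0.0915
```

```bash
python3 - <<'E'
from h import *
from bench import *
s=observe();st(s)
plan(s,[((.48,.2635,.0175),1)],.0918,step=.015,turn=.05)
E
```

```text
t3.73 pos [0.4847 0.2685 0.029 ] yaw 1.22 zaxis [ 0.0167  0.0088 -0.9998] F [-1.4  0.4  0.4] T [ 0.03  0.07 -0.04] w 0.0915
[[0.0918,-0.005,0.005,0.0113,-0.0085,-0.0169,0.0039],[0.0918,0,0,0,0,0,0],[0.0918,0,0,0,0,0,0],[0.0918,0,0,0,0,0,0],[0.0918,0,0,0,0,0,0],[0.0918,0,0,0,0,0,0],[0.0918,0,0,0,0,0,0],[0.0918,0,0,0,0,0,0]]
```

Call:
carry_out(deltas=[[0.0918,-0.005,0.005,0,-0.0085,-0.017,0.004],[0.0918,0,0,0,0,0,0],[0.0918,0,0,0,0,0,0],[0.0918,0,0,0,0,0,0],[0.0918,0,0,0,0,0,0],[0.0918,0,0,0,0,0,0],[0.0918,0,0,0,0,0,0],[0.0918,0,0,0,0,0,0]])

```text
time: 4.4
eef_pos: [0.4809, 0.2638, 0.0321]
orientation: [-0.0, 1.0, 0.009, 0.001]
contact_force: [-0.6, 0.8, -0.1]
grip_width: 0.092
```

```bash
python3 - <<'E'
from h import *
from bench import *
s=observe();st(s)
plan(s,[((.48,.2635,.0175),1)],.0918,step=.015,turn=.05)
E
```

```text
t4.40 pos [0.4809 0.2638 0.0321] yaw 0.99 zaxis [ 2.7e-03  9.0e-04 -1.0e+00] F [-0.6  0.8 -0.1] T [-0.    0.03  0.03] w 0.0920
[[0.0918,-0.0009,0.0003,0.0146,-0.0008,-0.0027,-0.0002],[0.0918,0,0,0,0,0,0],[0.0918,0,0,0,0,0,0],[0.0918,0,0,0,0,0,0],[0.0918,0,0,0,0,0,0],[0.0918,0,0,0,0,0,0],[0.0918,0,0,0,0,0,0],[0.0918,0,0,0,0,0,0]]
```

Call:
carry_out(deltas=[[0.0918,-0.001,0,0.005,0,-0.0027,0],[0.0918,0,0,0.005,0,0,0],[0.0918,0,0,0.005,0,0,0],[0.0918,0,0,0,0,0,0],[0.0918,0,0,0,0,0,0],[0.07,0,0,0,0,0,0],[0.06,0,0,0,0,0,0],[0.055,0,0,0,0,0,0]], newtons=10)

```text
time: 5.07
eef_pos: [0.4793, 0.2636, 0.0146]
orientation: [-0.0, 1.0, 0.009, -0.001]
contact_force: [-0.7, -0.5, -0.4]
grip_width: 0.0763
```

```bash
python3 - <<'E'
from h import *
from bench import *
s=observe();st(s)
plan(s,[((.48,.2635,.0175),1)],.055,step=.015,turn=.05)
E
```

```text
t5.07 pos [0.4793 0.2636 0.0146] yaw 0.99 zaxis [-2.e-03  2.e-04 -1.e+00] F [-0.7 -0.5 -0.4] T [ 0.    0.01 -0.01] w 0.0763
[[0.055,0.0007,0.0001,-0.0029,-0.0002,0.002,-0.0001],[0.055,0,0,0,0,0,0],[0.055,0,0,0,0,0,0],[0.055,0,0,0,0,0,0],[0.055,0,0,0,0,0,0],[0.055,0,0,0,0,0,0],[0.055,0,0,0,0,0,0],[0.055,0,0,0,0,0,0]]
```

Call:
carry_out(deltas=[[0.045,0.0005,0,-0.0025,0,0.002,0],[0.045,0,0,0,0,0,0],[0.045,0,0,0,0,0,0],[0.045,0,0,0,0,0,0],[0.045,0,0,0,0,0,0],[0.045,0,0,0,0,0,0],[0.045,0,0,0,0,0,0],[0.045,0,0,0,0,0,0]], newtons=15)

```text
time: 5.73
eef_pos: [0.4802, 0.2639, 0.0179]
orientation: [-0.0, 1.0, 0.009, 0.001]
contact_force: [0.5, 0.3, 0.2]
grip_width: 0.0498
```

Call:
carry_out(deltas=[[0.04,0,0,0,0,0,0],[0.04,0,0,0,0,0,0],[0.04,0,0,0,0,0,0],[0.04,0,0,-0.005,0,0,0],[0.04,0,0,-0.01,0,0,0],[0.04,0,0,-0.015,0,0,0],[0.04,0,0,-0.02,0,0,0],[0.04,0,0,-0.02,0,0,0]], newtons=50)

```text
time: 6.4
eef_pos: [0.4742, 0.2614, 0.0846]
orientation: [0.003, 1.0, 0.009, -0.008]
contact_force: [1.2, -0.3, -6.1]
grip_width: 0.0496
```

```bash
python3 - <<'E'
from h import *
from bench import *
s=observe();st(s)
f=grab_frame("wrist");cv2.imwrite("pics/w3.png",cv2.resize(f["image"],None,fx=1.5,fy=1.5))
plan(s,[((.505,.12,.12),-12),((.5451,-.0211,.12),-21.4)],.04,step=.03,turn=.05)
E
```

```text
t6.40 pos [0.4742 0.2614 0.0846] yaw 0.98 zaxis [-0.0166 -0.0061 -0.9998] F [ 1.2 -0.3 -6.1] T [ 0.08 -0.02  0.01] w 0.0496
[[0.04,0.0056,0.0284,-0.007,0.0015,0.0032,0.0453],[0.04,0.0069,0.0281,-0.007,0.0016,0.0032,0.0453],[0.04,0.0081,0.0278,-0.0071,0.0015,0.0032,0.0453],[0.04,0.0094,0.0274,-0.0071,0.0016,0.0032,0.0454],[0.04,0.0107,0.0269,-0.007,0.0015,0.0032,0.0453],[0.04,0.0137,0.0259,0,0,0,0.0328],[0.04,0.0146,0.0255,0,0,0,0.0328],[0.04,0.0154,0.025,0,0,0,0.0328]]
[[0.04,0.0162,0.0245,0,0,0,0.0328],[0.04,0.0169,0.0239,0,0,0,0.0329],[0.04,0,0,0,0,0,0],[0.04,0,0,0,0,0,0],[0.04,0,0,0,0,0,0],[0.04,0,0,0,0,0,0],[0.04,0,0,0,0,0,0],[0.04,0,0,0,0,0,0]]
```

View pics/w3.png

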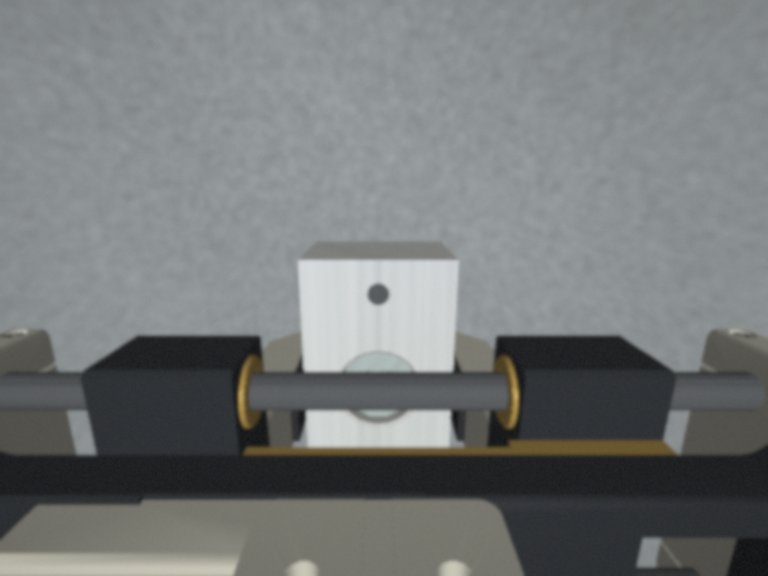

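```bash
cat >> h.py <<'E'
def tray_ray(fr,u,v,zt):
    T=fr["tool_from_camera"];f=f_of(fr);c=T[:3,3];d=T[:3,:3]@np.array([(u-fr["cx"])/f,-(v-fr["cy"])/f,-1.])
    return c+d*(zt-c[2])/d[2]
E
python3 - <<'E'
from h import *
from bench import *
f=grab_frame("wrist");crop(f["image"],190,150,320,300,5,"pics/w4.png")
for u,v in [(299,260),(458,259),(378,294),(344,385),(414,385),(378,421)]: print(tray_ray(f,u/1.5,v/1.5,-.0221))
st(observe())
E
```

```text
[ 0.0451671  -0.02364407 -0.0221    ]
[ 0.04549065  0.02523983 -0.0221    ]
[ 0.03429931  0.00065613 -0.0221    ]
[ 0.00259736 -0.01071871 -0.0221    ]
[ 0.00260048  0.01273188 -0.0221    ]
[-0.01110962  0.00067783 -0.0221    ]
t6.50 pos [0.4767 0.2624 0.0872] yaw 0.99 zaxis [-0.0088 -0.0031 -1.    ] F [ 0.3  0.8 -7.4] T [ 0.09 -0.06  0.01] w 0.0497
```

View pics/w4.png

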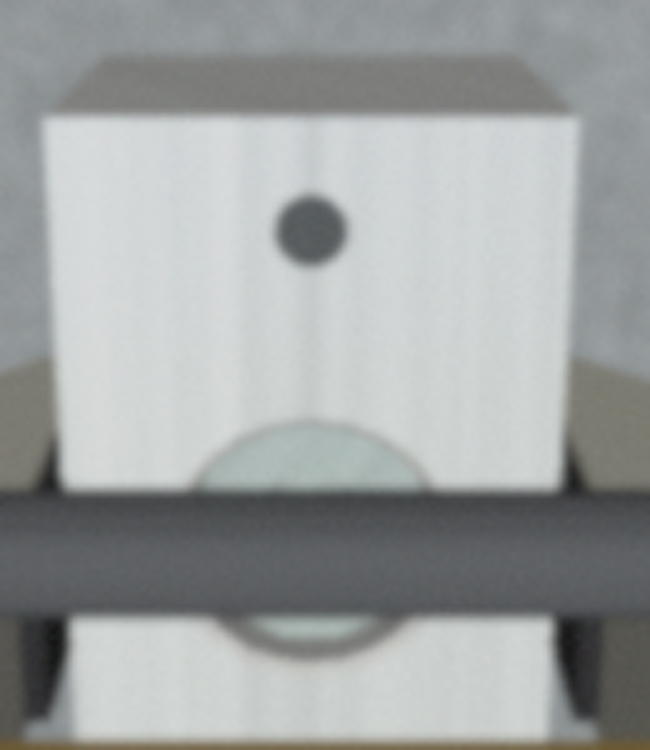

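```bash
python3 - <<'E'
from h import *
from bench import *
s=observe()
plan(s,[((.505,.12,.12),-12),((.5451,-.0211,.115),-21.4)],.04,step=.03,turn=.05)
E
```

```text
[[0.04,0.0051,0.0286,-0.0065,0.0008,0.0017,0.0453],[0.04,0.0064,0.0283,-0.0065,0.0008,0.0017,0.0454],[0.04,0.0077,0.028,-0.0066,0.0008,0.0017,0.0453],[0.04,0.009,0.0276,-0.0066,0.0008,0.0017,0.0454],[0.04,0.0102,0.0272,-0.0065,0.0008,0.0017,0.0453],[0.04,0.0137,0.0259,0.001,0,0,0.0328],[0.04,0.0146,0.0255,0.001,0,0,0.0328],[0.04,0.0154,0.025,0.001,0,0,0.0328]]
[[0.04,0.0162,0.0245,0.001,0,0,0.0328],[0.04,0.0169,0.0239,0.001,0,0,0.0329],[0.04,0,0,0,0,0,0],[0.04,0,0,0,0,0,0],[0.04,0,0,0,0,0,0],[0.04,0,0,0,0,0,0],[0.04,0,0,0,0,0,0],[0.04,0,0,0,0,0,0]]
```

Call:
carry_out(deltas=[[0.04,0.005,0.0285,-0.007,0.0008,0.0017,0.045],[0.04,0.0064,0.0283,-0.007,0.0008,0.0017,0.045],[0.04,0.0077,0.028,-0.007,0.0008,0.0017,0.045],[0.04,0.009,0.0276,-0.007,0.0008,0.0017,0.045],[0.04,0.0102,0.0272,-0.007,0.0008,0.0017,0.045],[0.04,0.0137,0.0259,0,0,0,0.033],[0.04,0.0146,0.0255,0,0,0,0.033],[0.04,0.0154,0.025,0,0,0,0.033]])

```text
time: 7.17
eef_pos: [0.5234, 0.0317, 0.1164]
orientation: [0.0, 0.988, -0.155, -0.005]
contact_force: [1.3, -0.2, -6.0]
grip_width: 0.0502
```

```bash
python3 - <<'E'
from h import *
from bench import *
s=observe();st(s)
plan(s,[((.5451,-.0211,.115),-21.4)],.04,step=.025,turn=.05)
E
```

```text
t7.17 pos [0.5234 0.0317 0.1164] yaw -17.81 zaxis [-0.0105  0.0011 -0.9999] F [ 1.3 -0.2 -6. ] T [ 0.07 -0.04 -0.  ] w 0.0502
[[0.04,0.0123,0.0145,0.0004,0.0008,0.0034,0.0209],[0.04,0.0125,0.0143,0.0004,0.0008,0.0034,0.0209],[0.04,0.0129,0.014,0.0004,0.0009,0.0034,0.0208],[0.04,0,0,0,0,0,0],[0.04,0,0,0,0,0,0],[0.04,0,0,0,0,0,0],[0.04,0,0,0,0,0,0],[0.04,0,0,0,0,0,0]]
```

Call:
carry_out(deltas=[[0.04,0.0125,0.0145,0,0.001,0.003,0.02],[0.04,0.009,0.01,0,0.001,0.003,0.02],[0.04,0.005,0.006,0,0.001,0.003,0.01],[0.04,0.002,0.003,0,0,0,0],[0.04,0,0,0,0,0,0],[0.04,0,0,0,0,0,0],[0.04,0,0,0,0,0,0],[0.04,0,0,0,0,0,0]])

```text
time: 7.83
eef_pos: [0.5364, -0.0151, 0.1097]
orientation: [0.0, 0.983, -0.184, -0.006]
contact_force: [0.0, -0.1, -7.0]
grip_width: 0.05
```

```bash
python3 - <<'E'
from h import *
from bench import *
s=observe();st(s)
f=grab_frame("top");crop(f["image"],190,130,290,270,5,"pics/t5.png")
s=observe();st(s)
plan(s,[((.5451,-.0211,.095),-21.4)],.04,step=.01,turn=.05)
E
```

```text
t7.83 pos [ 0.5364 -0.0151  0.1097] yaw -21.15 zaxis [-0.0115  0.0019 -0.9999] F [ 0.  -0.1 -7. ] T [ 0.04  0.04 -0.06] w 0.0500
t7.88 pos [ 0.5364 -0.015   0.1097] yaw -21.14 zaxis [-0.0114  0.002  -0.9999] F [-0.4 -0.1 -7.9] T [ 0.12  0.05 -0.03] w 0.0498
[[0.04,0.0053,0.0013,0.0073,0.0011,0.0057,0.0022],[0.04,0.0052,0.0012,0.0073,0.0012,0.0057,0.0023],[0.04,0,0,0,0,0,0],[0.04,0,0,0,0,0,0],[0.04,0,0,0,0,0,0],[0.04,0,0,0,0,0,0],[0.04,0,0,0,0,0,0],[0.04,0,0,0,0,0,0]]
```

View pics/t5.png

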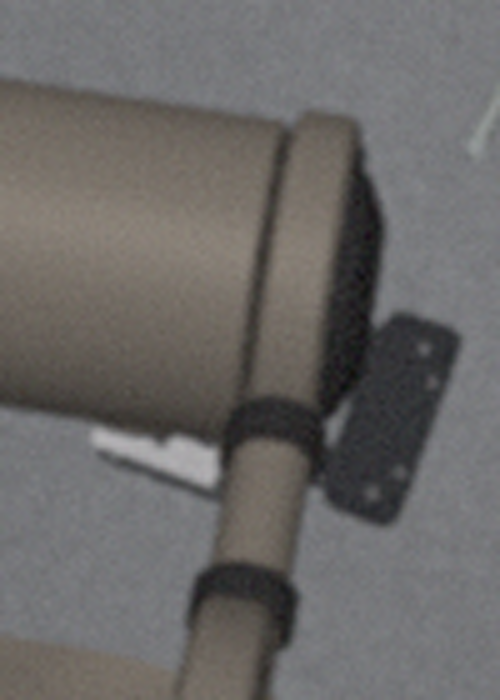

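Call:
carry_out(deltas=[[0.04,0.0053,0.0013,0.001,0.001,0.006,0.002],[0.04,0.0052,0.0012,0.002,0.001,0.006,0.002],[0.04,0,0,0.002,0,0,0],[0.04,0,0,0.001,0,0,0],[0.04,0,0,0,0,0,0],[0.04,0,0,0,0,0,0],[0.04,0,0,0,0,0,0],[0.04,0,0,0,0,0,0]])

```text
time: 8.55
eef_pos: [0.5461, -0.0199, 0.1031]
orientation: [0.0, 0.983, -0.184, 0.001]
contact_force: [-0.1, -0.0, -6.8]
grip_width: 0.0499
```

```bash
python3 - <<'E'
from h import *
from bench import *
s=observe();st(s)
plan(s,[((.5451,-.0211,.087),-21.4)],.04,step=.02,turn=.05)
E
```

```text
t8.55 pos [ 0.5461 -0.0199  0.1031] yaw -21.22 zaxis [ 1.9e-03 -6.0e-04 -1.0e+00] F [-0.1 -0.  -6.8] T [ 0.03 -0.04  0.03] w 0.0499
[[0.04,-0.0006,0.0015,0.0161,-0.0001,-0.002,0.0031],[0.04,0,0,0,0,0,0],[0.04,0,0,0,0,0,0],[0.04,0,0,0,0,0,0],[0.04,0,0,0,0,0,0],[0.04,0,0,0,0,0,0],[0.04,0,0,0,0,0,0],[0.04,0,0,0,0,0,0]]
```

Call:
carry_out(deltas=[[0.04,-0.0005,0.0014,0.002,0,-0.002,0.003],[0.04,0,0,0.003,0,0,0],[0.04,0,0,0.003,0,0,0],[0.04,0,0,0.003,0,0,0],[0.04,0,0,0.002,0,0,0],[0.04,0,0,0.001,0,0,0],[0.04,0,0,0,0,0,0],[0.04,0,0,0,0,0,0]])

```text
time: 9.22
eef_pos: [0.5448, -0.0212, 0.0873]
orientation: [-0.0, 0.983, -0.186, -0.0]
contact_force: [-0.0, 0.1, -7.3]
grip_width: 0.0496
```

```bash
python3 - <<'E'
from h import *
from bench import *
s=observe();st(s)
plan(s,[((.5451,-.0211,.0820),-21.4)],.04,step=.02,turn=.05)
E
```

```text
t9.22 pos [ 0.5448 -0.0212  0.0873] yaw -21.42 zaxis [-7.e-04  3.e-04 -1.e+00] F [-0.   0.1 -7.3] T [ 0.07 -0.   -0.01] w 0.0496
[[0.04,0.0003,-0.0002,0.0053,0,0.0008,-0.0004],[0.04,0,0,0,0,0,0],[0.04,0,0,0,0,0,0],[0.04,0,0,0,0,0,0],[0.04,0,0,0,0,0,0],[0.04,0,0,0,0,0,0],[0.04,0,0,0,0,0,0],[0.04,0,0,0,0,0,0]]
```

Call:
carry_out(deltas=[[0.04,0.0003,0,0.0008,0,0.0008,0],[0.04,0,0,0.0008,0,0,0],[0.04,0,0,0.0008,0,0,0],[0.04,0,0,0.0008,0,0,0],[0.04,0,0,0.0008,0,0,0],[0.04,0,0,0.0008,0,0,0],[0.04,0,0,0.0008,0,0,0],[0.04,0,0,0.0008,0,0,0]])

```text
time: 9.88
eef_pos: [0.5456, -0.0213, 0.0809]
orientation: [-0.0, 0.983, -0.186, 0.001]
contact_force: [-0.8, -0.1, -6.9]
grip_width: 0.0494
```

```bash
python3 - <<'E'
from h import *
from bench import *
s=observe();st(s)
E
```

```text
t9.88 pos [ 0.5456 -0.0213  0.0809] yaw -21.42 zaxis [ 1.5e-03 -3.0e-04 -1.0e+00] F [-0.8 -0.1 -6.9] T [0.09 0.02 0.04] w 0.0494
```

Call:
carry_out(deltas=[[0.04,-0.0004,0,0.0007,0,-0.001,0],[0.04,0,0,0.0007,0,0,0],[0.04,0,0,0.0007,0,0,0],[0.04,0,0,0.0007,0,0,0],[0.04,0,0,0,0,0,0],[0.04,0,0,0,0,0,0],[0.04,0,0,0,0,0,0],[0.04,0,0,0,0,0,0]])

```text
time: 10.55
eef_pos: [0.5451, -0.0212, 0.0775]
orientation: [-0.0, 0.983, -0.186, 0.0]
contact_force: [-0.3, -0.6, -6.7]
grip_width: 0.05
```

```bash
python3 - <<'E'
from h import *
from bench import *
s=observe();st(s)
E
```

```text
t10.55 pos [ 0.5451 -0.0212  0.0775] yaw -21.42 zaxis [ 1.e-04  2.e-04 -1.e+00] F [-0.3 -0.6 -6.7] T [0.05 0.06 0.03] w 0.0500
```

Call:
carry_out(deltas=[[0.04,0,0,0.0007,0,0,0],[0.04,0,0,0.0007,0,0,0],[0.04,0,0,0.0007,0,0,0],[0.04,0,0,0,0,0,0],[0.04,0,0,0,0,0,0],[0.04,0,0,0,0,0,0],[0.04,0,0,0,0,0,0],[0.04,0,0,0,0,0,0]])

```text
time: 11.22
eef_pos: [0.5453, -0.0212, 0.0759]
orientation: [-0.0, 0.983, -0.186, 0.0]
contact_force: [-0.6, -0.9, -4.7]
grip_width: 0.0494
```

```bash
python3 - <<'E'
from h import *
from bench import *
s=observe();st(s)
E
```

```text
t11.22 pos [ 0.5453 -0.0212  0.0759] yaw -21.42 zaxis [ 0.001 -0.    -1.   ] F [-0.6 -0.9 -4.7] T [0.08 0.07 0.01] w 0.0494
```

Call:
carry_out(deltas=[[0.04,0,0,0.0008,0,0,0],[0.04,0,0,0.0008,0,0,0],[0.04,0,0,0.0008,0,0,0],[0.04,0,0,0.0008,0,0,0],[0.04,0,0,0.0008,0,0,0],[0.04,0,0,0.0008,0,0,0],[0.04,0,0,0.0008,0,0,0],[0.04,0,0,0.0008,0,0,0]], newtons=60)

```text
time: 11.88
eef_pos: [0.5458, -0.0213, 0.0754]
orientation: [0.0, 0.983, -0.186, 0.003]
contact_force: [-4.7, 0.8, 6.2]
grip_width: 0.0494
```

```bash
python3 - <<'E'
from h import *
from bench import *
s=observe();st(s)
E
```

```text
t11.88 pos [ 0.5458 -0.0213  0.0754] yaw -21.38 zaxis [ 0.005  -0.0012 -1.    ] F [-4.7  0.8  6.2] T [ 0.16  0.82 -0.04] w 0.0494
```

Call:
carry_out(deltas=[[0.04,-0.0006,0,0,0,-0.005,0],[0.04,-0.0003,0,0.001,0,-0.002,0],[0.04,0,0,0.001,0,-0.001,0],[0.04,0,0,0.001,0,-0.001,0],[0.04,0,0,0.001,0,-0.001,0],[0.04,0,0,0.001,0,-0.001,0],[0.04,0,0,0.001,0,-0.001,0],[0.04,0,0,0.001,0,-0.001,0]])

```text
time: 12.55
eef_pos: [0.546, -0.0219, 0.0704]
orientation: [-0.001, 0.983, -0.185, -0.002]
contact_force: [-2.2, -0.0, 1.3]
grip_width: 0.0495
```

```bash
python3 - <<'E'
from h import *
from bench import *
s=observe();st(s)
E
```

```text
t12.55 pos [ 0.546  -0.0219  0.0704] yaw -21.37 zaxis [-0.0042  0.0021 -1.    ] F [-2.2 -0.   1.3] T [0.09 0.5  0.01] w 0.0495
```

Call:
carry_out(deltas=[[0.04,-0.0004,-0.0003,0.0008,0,0.002,0],[0.04,0,0,0.001,0,0,0],[0.04,0,0,0.001,0,0,0],[0.04,0,0,0.001,0,0,0],[0.04,0,0,0.001,0,0,0],[0.04,0,0,0.001,0,0,0],[0.04,0,0,0.001,0,0,0],[0.04,0,0,0.0008,0,0,0]])

```text
time: 13.22
eef_pos: [0.5452, -0.021, 0.0592]
orientation: [-0.001, 0.983, -0.186, -0.002]
contact_force: [0.7, -0.6, -5.1]
grip_width: 0.0498
```

```bash
python3 - <<'E'
from h import *
from bench import *
s=observe();st(s)
E
```

```text
t13.22 pos [ 0.5452 -0.021   0.0592] yaw -21.40 zaxis [-0.0041  0.0022 -1.    ] F [ 0.7 -0.6 -5.1] T [ 0.  -0.1 -0. ] w 0.0498
```

Call:
carry_out(deltas=[[0.04,0,0,0,0.001,0.003,0],[0.04,0,0,0.0003,0,0,0],[0.04,0,0,0.0004,0,0,0],[0.04,0,0,0.0004,0,0,0],[0.04,0,0,0.0004,0,0,0],[0.04,0,0,0.0004,0,0,0],[0.04,0,0,0.0004,0,0,0],[0.04,0,0,0.0004,0,0,0]])

```text
time: 13.88
eef_pos: [0.5453, -0.0209, 0.0579]
orientation: [-0.001, 0.983, -0.186, -0.0]
contact_force: [-4.0, -0.9, 5.6]
grip_width: 0.0497
```

```bash
python3 - <<'E'
from h import *
from bench import *
s=observe();st(s)
f=grab_frame("scene");crop(f["image"],210,130,340,240,6,"pics/s6.png")
E
```

```text
t13.88 pos [ 0.5453 -0.0209  0.0579] yaw -21.38 zaxis [ 3.0e-04  1.7e-03 -1.0e+00] F [-4.  -0.9  5.6] T [-0.06  0.5  -0.07] w 0.0497
```

View pics/s6.png

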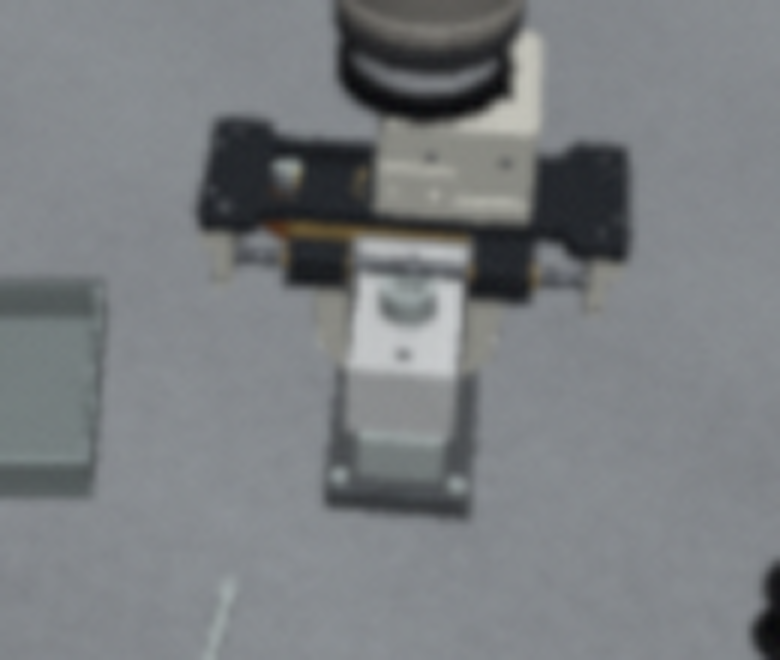

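Call:
carry_out(deltas=[[0.04,0,0,0.0003,0,0,0],[0.04,0,0,0,0,0,0],[0.05,0,0,0,0,0,0],[0.055,0,0,0,0,0,0],[0.065,0,0,0,0,0,0],[0.075,0,0,0,0,0,0],[0.075,0,0,0,0,0,0],[0.075,0,0,0,0,0,0]], newtons=20)

```text
time: 14.6
eef_pos: [0.5475, -0.0212, 0.0577]
orientation: [-0.001, 0.983, -0.186, 0.002]
contact_force: [0.2, -0.9, -0.5]
grip_width: 0.0741
```

```bash
python3 - <<'E'
from h import *
from bench import *
s=observe();st(s)
plan(s,[((.5451,-.0211,.13),-21.4)],.075,step=.015,turn=.05)
E
```

```text
t14.60 pos [ 0.5475 -0.0212  0.0577] yaw -21.40 zaxis [ 0.0051  0.0014 -1.    ] F [ 0.2 -0.9 -0.5] T [ 0.07  0.01 -0.01] w 0.0741
[[0.075,-0.0004,0.0001,-0.0145,-0.0006,-0.0009,0],[0.075,-0.0004,0.0001,-0.0144,-0.0006,-0.0008,0],[0.075,-0.0004,0.0001,-0.0145,-0.0006,-0.0009,0],[0.075,-0.0004,0.0002,-0.0144,-0.0007,-0.0008,0],[0.075,-0.0005,0.0001,-0.0145,-0.0006,-0.0009,0],[0.075,0,0,0,0,0,0],[0.075,0,0,0,0,0,0],[0.075,0,0,0,0,0,0]]
```

Call:
carry_out(deltas=[[0.075,0,0,-0.005,0,0,0],[0.075,0,0,-0.01,0,-0.002,0],[0.075,-0.0005,0,-0.015,0,-0.002,0],[0.075,-0.002,0,-0.02,0,-0.001,0],[0.075,-0.008,0,-0.02,0,0,0],[0.075,-0.008,0,-0.015,0,0,0],[0.075,-0.006,0,-0.005,0,0,0],[0.075,0,0,0,0,0,0]])

```text
time: 15.27
eef_pos: [0.5238, -0.0123, 0.1524]
orientation: [-0.002, 0.983, -0.186, -0.001]
contact_force: [-0.5, -0.5, 0.3]
grip_width: 0.0751
```

```bash
python3 - <<'E'
from h import *
from bench import *
s=observe();st(s)
f=grab_frame("wrist");cv2.imwrite("pics/w7.png",cv2.resize(f["image"],None,fx=1.5,fy=1.5))
f=grab_frame("scene");crop(f["image"],210,130,340,240,6,"pics/s7.png")
E
```

```text
t15.27 pos [ 0.5238 -0.0123  0.1524] yaw -21.42 zaxis [-3.0e-04  3.6e-03 -1.0e+00] F [-0.5 -0.5  0.3] T [0.07 0.04 0.02] w 0.0751
```

View pics/w7.png

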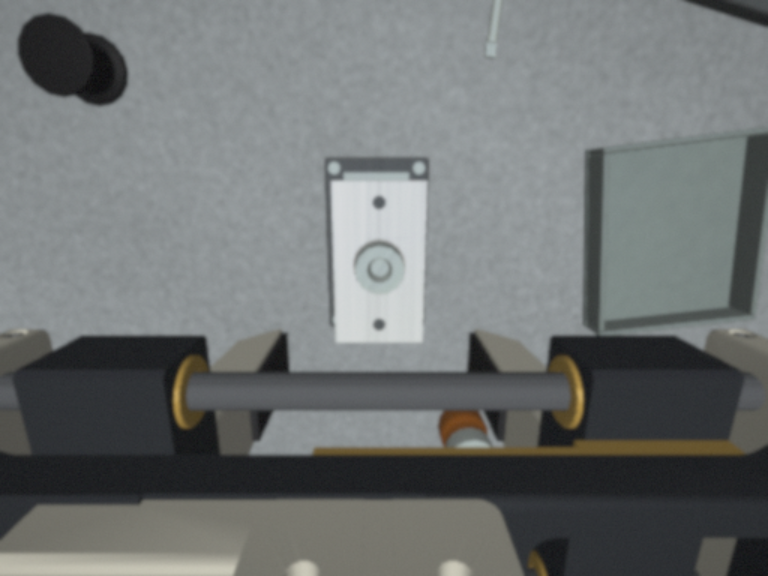

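View pics/s7.png

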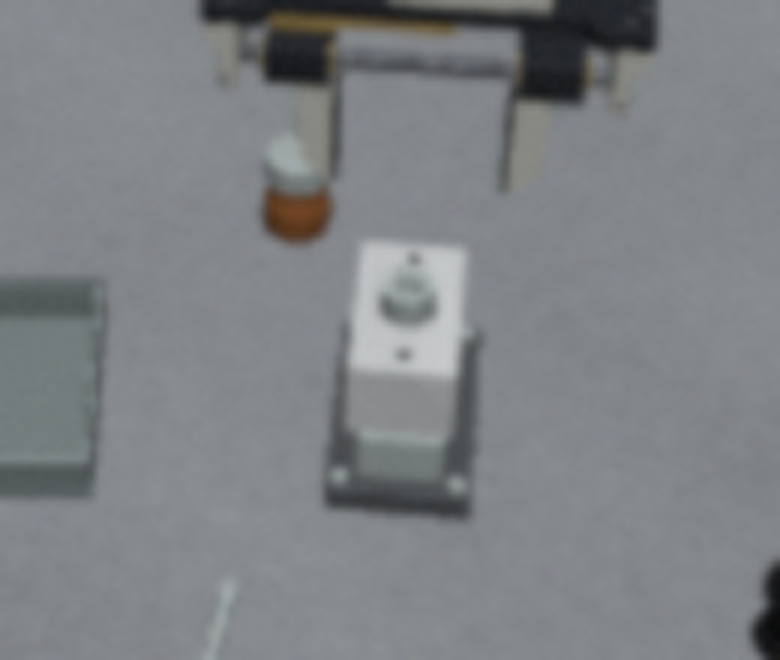

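```bash
python3 - <<'E'
from h import *
from bench import *
s=observe();st(s)
f=grab_frame("wrist")
P=np.array([ray(f,u/1.5,v/1.5,.08,s)[:2] for u,v in[(331,181),(428,181),(423,343),(336,343)]]);print(P.mean(0),np.linalg.norm(P-np.roll(P,1,0),axis=1))
print(ray(f,380/1.5,268/1.5,.094,s))
plan(s,[((.5455,-.0211,.15),-21.4),((.5455,-.0211,.105),-21.4)],.06,step=.015,turn=.05)
E
```

```text
t15.37 pos [ 0.5242 -0.0126  0.1511] yaw -21.43 zaxis [-0.0014  0.0037 -1.    ] F [ 0.1 -0.2  0.7] T [0.15 0.03 0.01] w 0.0751
[ 0.54535458 -0.02279301] [0.0894016  0.04971904 0.08934839 0.04965518]
[ 0.54729054 -0.02380469  0.094     ]
[[0.06,0.0115,0.0001,0.0005,-0.0015,0.0013,-0.0002],[0.06,0.0114,0.0001,0.0006,-0.0014,0.0014,-0.0003],[0.06,0,0,0.015,0,0,0],[0.06,0,0,0.015,0,0,0],[0.06,0,0,0.015,0,0,0],[0.06,0,0,0,0,0,0],[0.06,0,0,0,0,0,0],[0.06,0,0,0,0,0,0]]
```

Call:
carry_out(deltas=[[0.055,0.01,0,0,-0.0015,0.001,0],[0.055,0.009,0,0,-0.0015,0.001,0],[0.055,0.004,0,0.003,0,0,0],[0.055,0,0,0.01,0,0,0],[0.055,0,0,0.01,0,0,0],[0.055,0,0,0.008,0,0,0],[0.055,0,0,0.004,0,0,0],[0.055,0,0,0,0,0,0]])

```text
time: 16.08
eef_pos: [0.5438, -0.0214, 0.1051]
orientation: [0.0, 0.982, -0.186, -0.007]
contact_force: [-0.8, 0.2, 0.9]
grip_width: 0.055
```

```bash
python3 - <<'E'
from h import *
from bench import *
s=observe();st(s)
plan(s,[((.5456,-.0215,.0945),-21.4)],.055,step=.005,turn=.05)
E
```

```text
t16.08 pos [ 0.5438 -0.0214  0.1051] yaw -21.48 zaxis [-0.0132  0.0023 -0.9999] F [-0.8  0.2  0.9] T [0.06 0.04 0.06] w 0.0550
[[0.055,0.0006,-0.0002,0.0035,0.0009,0.0044,-0.0004],[0.055,0.0006,-0.0002,0.0035,0.0009,0.0044,-0.0005],[0.055,0.0006,-0.0002,0.0036,0.0009,0.0044,-0.0004],[0.055,0,0,0,0,0,0],[0.055,0,0,0,0,0,0],[0.055,0,0,0,0,0,0],[0.055,0,0,0,0,0,0],[0.055,0,0,0,0,0,0]]
```

Call:
carry_out(deltas=[[0.055,0.001,0,0.001,0.001,0.006,0],[0.055,0.0005,0,0.0025,0.001,0.004,0],[0.055,0,0,0.0025,0,0.002,0],[0.055,0,0,0.0025,0,0,0],[0.055,0,0,0.001,0,0,0],[0.055,0,0,0,0,0,0],[0.055,0,0,0,0,0,0],[0.055,0,0,0,0,0,0]])

```text
time: 16.75
eef_pos: [0.5452, -0.0217, 0.0952]
orientation: [0.0, 0.983, -0.186, 0.001]
contact_force: [-0.5, 0.0, -0.0]
grip_width: 0.0548
```

```bash
python3 - <<'E'
from h import *
from bench import *
s=observe();st(s)
plan(s,[((.5456,-.0215,.0945),-21.4)],.055,step=.005,turn=.05)
E
```

```text
t16.75 pos [ 0.5452 -0.0217  0.0952] yaw -21.46 zaxis [ 1.e-03 -6.e-04 -1.e+00] F [-0.5  0.  -0. ] T [ 0.03 -0.02  0.04] w 0.0548
[[0.055,0.0003,-0.0004,0.0007,0.0002,-0.0011,-0.001],[0.055,0,0,0,0,0,0],[0.055,0,0,0,0,0,0],[0.055,0,0,0,0,0,0],[0.055,0,0,0,0,0,0],[0.055,0,0,0,0,0,0],[0.055,0,0,0,0,0,0],[0.055,0,0,0,0,0,0]]
```

Call:
carry_out(deltas=[[0.035,0.0003,-0.0003,0.0007,0,-0.001,0],[0.03,0,0,0,0,0,0],[0.022,0,0,0,0,0,0],[0.022,0,0,0,0,0,0],[0.022,0,0,0,0,0,0],[0.022,0,0,0,0,0,0],[0.022,0,0,0,0,0,0],[0.022,0,0,0,0,0,0]], newtons=8)

```text
time: 17.42
eef_pos: [0.546, -0.0215, 0.095]
orientation: [0.0, 0.983, -0.186, 0.001]
contact_force: [0.2, -0.3, 0.4]
grip_width: 0.0253
```

```bash
python3 - <<'E'
from h import *
from bench import *
s=observe();st(s)
E
```

```text
t17.42 pos [ 0.546  -0.0215  0.095 ] yaw -21.46 zaxis [ 1.1e-03 -3.0e-04 -1.0e+00] F [ 0.2 -0.3  0.4] T [0.03 0.06 0.02] w 0.0253
```

Call:
carry_out(deltas=[[0.018,0,0,0,0,0,0],[0.018,0,0,0,0,0,0],[0.018,0,0,-0.001,0,0,0],[0.018,0,0,-0.003,0,0,0],[0.018,0,0,-0.004,0,0,0],[0.018,0,0,-0.005,0,0,0],[0.018,0,0,-0.006,0,0,0],[0.018,0,0,-0.006,0,0,0]], newtons=30)

```text
time: 18.08
eef_pos: [0.545, -0.0214, 0.1207]
orientation: [0.0, 0.983, -0.186, -0.001]
contact_force: [-0.2, -0.1, -0.8]
grip_width: 0.025
```

```bash
python3 - <<'E'
from h import *
from bench import *
s=observe();st(s)
f=grab_frame("scene");crop(f["image"],210,130,340,240,6,"pics/s8.png")
E
```

```text
t18.08 pos [ 0.545  -0.0214  0.1207] yaw -21.45 zaxis [-2.4e-03  2.0e-04 -1.0e+00] F [-0.2 -0.1 -0.8] T [ 0.01  0.01 -0.02] w 0.0250
```

View pics/s8.png

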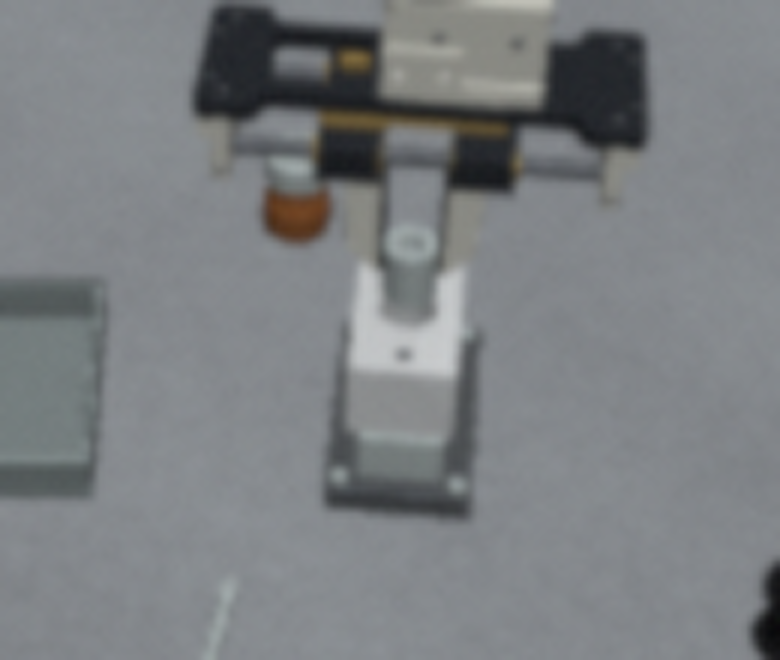

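```bash
python3 - <<'E'
from h import *
from bench import *
s=observe();st(s)
plan(s,[((.541,-.03,.145),-21),((.4765,-.2136,.12),-15)],.018,step=.028,turn=.05)
E
```

```text
t18.13 pos [ 0.5457 -0.0215  0.122 ] yaw -21.46 zaxis [-0.e+00 -1.e-04 -1.e+00] F [ 0.7 -0.4  0.6] T [-0.   -0.04  0.04] w 0.0248
[[0.018,-0.0013,0.0096,-0.023,0.0001,0,-0.008],[0.018,0.0007,0.0243,0.0031,0,0,-0.0131],[0.018,0.0004,0.0243,0.0031,0,0,-0.0131],[0.018,0.0001,0.0243,0.0031,0,0,-0.0131],[0.018,-0.0003,0.0243,0.0032,0,0,-0.0131],[0.018,-0.0006,0.0243,0.0031,0,0,-0.0131],[0.018,-0.0009,0.0244,0.0032,0,0,-0.0131],[0.018,-0.0012,0.0243,0.0031,0,0,-0.013]]
[[0.018,-0.0015,0.0243,0.0032,0,0,-0.0131],[0.018,0,0,0,0,0,0],[0.018,0,0,0,0,0,0],[0.018,0,0,0,0,0,0],[0.018,0,0,0,0,0,0],[0.018,0,0,0,0,0,0],[0.018,0,0,0,0,0,0],[0.018,0,0,0,0,0,0]]
```

Call:
carry_out(deltas=[[0.018,0,0,-0.012,0,0,0],[0.018,0,0.005,-0.012,0,0,-0.01],[0.018,0.0005,0.014,0,0,0,-0.013],[0.018,0.0003,0.024,0,0,0,-0.013],[0.018,0,0.028,0,0,0,-0.013],[0.018,-0.0003,0.028,0.002,0,0,-0.013],[0.018,-0.0006,0.028,0.003,0,0,-0.013],[0.018,-0.001,0.025,0.003,0,0,-0.013]])

```text
time: 18.8
eef_pos: [0.4971, -0.1659, 0.144]
orientation: [0.0, 0.991, -0.136, 0.004]
contact_force: [0.8, -0.6, -1.0]
grip_width: 0.0246
```

```bash
python3 - <<'E'
from h import *
from bench import *
s=observe();st(s)
plan(s,[((.4765,-.2136,.11),-15)],.018,step=.02,turn=.05)
E
```

```text
t18.80 pos [ 0.4971 -0.1659  0.144 ] yaw -15.66 zaxis [ 0.0086 -0.0017 -1.    ] F [ 0.8 -0.6 -1. ] T [0.05 0.07 0.01] w 0.0246
[[0.018,-0.0018,0.0129,0.0085,-0.0002,-0.0022,-0.0029],[0.018,-0.0018,0.0128,0.0085,-0.0001,-0.0022,-0.0029],[0.018,-0.0019,0.0129,0.0085,-0.0002,-0.0022,-0.0029],[0.018,-0.0018,0.0128,0.0085,-0.0001,-0.0021,-0.0028],[0.018,0,0,0,0,0,0],[0.018,0,0,0,0,0,0],[0.018,0,0,0,0,0,0],[0.018,0,0,0,0,0,0]]
```

Call:
carry_out(deltas=[[0.018,-0.002,0.016,0.005,0,-0.002,-0.003],[0.018,-0.002,0.012,0.01,0,-0.002,-0.003],[0.018,-0.002,0.008,0.01,0,-0.002,-0.003],[0.018,-0.001,0.004,0.01,0,-0.002,0],[0.018,0,0,0.01,0,0,0],[0.018,0,0,0.01,0,0,0],[0.018,0,0,0.005,0,0,0],[0.018,0,0,0,0,0,0]])

```text
time: 19.47
eef_pos: [0.4778, -0.2091, 0.0818]
orientation: [0.001, 0.991, -0.134, 0.002]
contact_force: [0.6, -0.7, -1.0]
grip_width: 0.0247
```

```bash
python3 - <<'E'
from h import *
from bench import *
s=observe();st(s)
plan(s,[((.4765,-.2136,.05),-15)],.018,step=.01,turn=.05)
E
```

```text
t19.47 pos [ 0.4778 -0.2091  0.0818] yaw -15.42 zaxis [ 0.0028 -0.0017 -1.    ] F [ 0.6 -0.7 -1. ] T [-0.    0.02  0.01] w 0.0247
[[0.018,0,0.0012,0.0079,0.0002,-0.0008,-0.0018],[0.018,0,0.0012,0.008,0.0002,-0.0008,-0.0018],[0.018,-0.0001,0.0011,0.0079,0.0002,-0.0008,-0.0019],[0.018,0,0.0012,0.008,0.0003,-0.0008,-0.0018],[0.018,0,0,0,0,0,0],[0.018,0,0,0,0,0,0],[0.018,0,0,0,0,0,0],[0.018,0,0,0,0,0,0]]
```

Call:
carry_out(deltas=[[0.018,0,0.001,0.006,0,-0.001,0],[0.018,0,0.001,0.008,0,-0.001,0],[0.018,0,0.001,0.008,0,-0.001,0],[0.018,0,0.001,0.007,0,0,0],[0.018,0,0,0.004,0,0,0],[0.018,0,0,0.002,0,0,0],[0.018,0,0,0,0,0,0],[0.018,0,0,0,0,0,0]])

```text
time: 20.13
eef_pos: [0.4777, -0.2122, 0.0434]
orientation: [0.0, 0.991, -0.133, 0.0]
contact_force: [0.4, -0.5, -0.4]
grip_width: 0.0245
```

```bash
python3 - <<'E'
from h import *
from bench import *
s=observe();st(s)
f=grab_frame("scene");crop(f["image"],170,130,300,240,6,"pics/s9.png")
E
```

```text
t20.13 pos [ 0.4777 -0.2122  0.0434] yaw -15.30 zaxis [ 2.e-04 -8.e-04 -1.e+00] F [ 0.4 -0.5 -0.4] T [0.07 0.01 0.03] w 0.0245
```

View pics/s9.png

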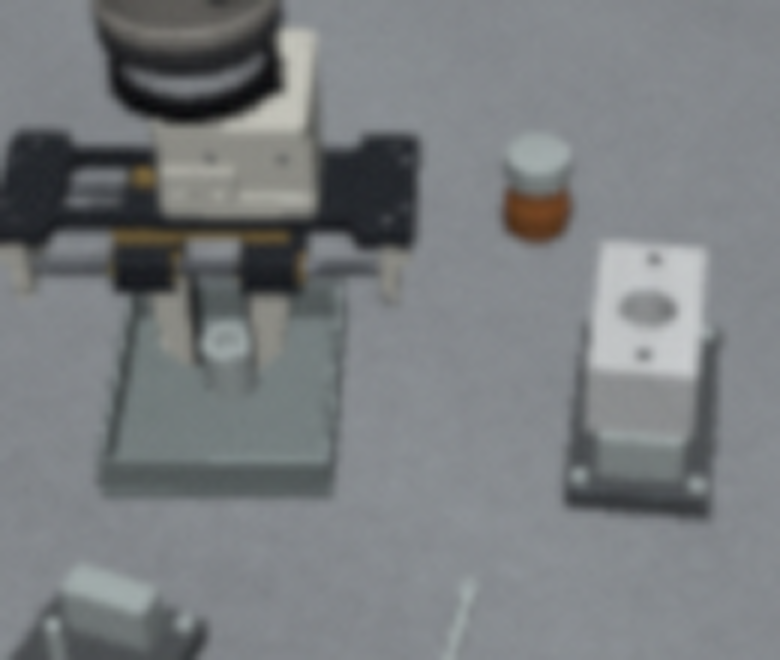

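Insert hangs over the tray; the block stands on the stand. About 8 mm to the floor; lower slowly.

Call:
carry_out(deltas=[[0.018,0,0,0.001,0,0,0],[0.018,0,0,0.001,0,0,0],[0.018,0,0,0.001,0,0,0],[0.018,0,0,0.001,0,0,0],[0.018,0,0,0.001,0,0,0],[0.018,0,0,0.0005,0,0,0],[0.018,0,0,0.0005,0,0,0],[0.018,0,0,0,0,0,0]])

```text
time: 20.85
eef_pos: [0.4785, -0.2127, 0.0382]
orientation: [0.001, 0.991, -0.133, 0.002]
contact_force: [1.4, 0.5, -1.5]
grip_width: 0.0247
```

```bash
python3 - <<'E'
from h import *
from bench import *
s=observe();st(s)
E
```

```text
t20.85 pos [ 0.4785 -0.2127  0.0382] yaw -15.29 zaxis [ 0.0027 -0.0024 -1.    ] F [ 1.4  0.5 -1.5] T [0.09 0.02 0.01] w 0.0247
```

Call:
carry_out(deltas=[[0.018,0,0,0.0005,0.001,-0.002,0],[0.018,0,0,0.0005,0,0,0],[0.018,0,0,0.0005,0,0,0],[0.018,0,0,0.0005,0,0,0],[0.018,0,0,0.0005,0,0,0],[0.018,0,0,0.0004,0,0,0],[0.018,0,0,0.0004,0,0,0],[0.018,0,0,0.0004,0,0,0]])

```text
time: 21.52
eef_pos: [0.4788, -0.2128, 0.0351]
orientation: [0.0, 0.991, -0.133, 0.001]
contact_force: [-2.3, 1.0, 5.0]
grip_width: 0.025
```

```bash
python3 - <<'E'
from h import *
from bench import *
s=observe();st(s)
E
```

```text
t21.52 pos [ 0.4788 -0.2128  0.0351] yaw -15.29 zaxis [ 0.0017 -0.0012 -1.    ] F [-2.3  1.   5. ] T [0.15 0.31 0.03] w 0.0250
```

Touched down (5 N). Release gently.

Call:
carry_out(deltas=[[0.018,-0.0003,0,0,0,0,0],[0.022,0,0,0,0,0,0],[0.026,0,0,0,0,0,0],[0.03,0,0,0,0,0,0],[0.036,0,0,0,0,0,0],[0.042,0,0,0,0,0,0],[0.045,0,0,0,0,0,0],[0.045,0,0,0,0,0,0]], newtons=10)

```text
time: 22.18
eef_pos: [0.4788, -0.2129, 0.035]
orientation: [0.001, 0.991, -0.133, 0.001]
contact_force: [0.5, 0.1, 0.1]
grip_width: 0.0445
```

```bash
python3 - <<'E'
from h import *
from bench import *
s=observe();st(s)
E
```

```text
t22.18 pos [ 0.4788 -0.2129  0.035 ] yaw -15.29 zaxis [ 0.0025 -0.0017 -1.    ] F [0.5 0.1 0.1] T [ 0.05  0.05 -0.01] w 0.0445
```

Call:
carry_out(deltas=[[0.045,0,0,-0.005,0,0,0],[0.045,0,0,-0.01,0,0,0],[0.045,0,0,-0.015,0,0,0],[0.045,0,0,-0.02,0,0,0],[0.045,0,0,-0.025,0,0,0],[0.045,0,0,-0.025,0,0,0],[0.045,0,0,-0.02,0,0,0],[0.045,0,0,-0.01,0,0,0]])

```text
time: 22.85
eef_pos: [0.4769, -0.2118, 0.1732]
orientation: [-0.0, 0.991, -0.133, -0.001]
contact_force: [0.3, -1.1, -0.7]
grip_width: 0.0449
```

Call:
carry_out(deltas=[[0.045,-0.01,0.01,-0.005,0,0,0],[0.045,-0.02,0.02,0,0,0,0],[0.045,-0.02,0.03,0,0,0,0],[0.045,-0.02,0.03,0,0,0,0],[0.045,-0.02,0.03,0,0,0,0],[0.045,-0.01,0.02,0,0,0,0],[0.045,0,0.01,0,0,0,0],[0.045,0,0,0,0,0,0]])

```text
time: 23.52
eef_pos: [0.3325, -0.3352, 0.186]
orientation: [0.003, 0.991, -0.131, 0.004]
contact_force: [0.0, -0.1, -0.0]
grip_width: 0.0452
```

```bash
python3 - <<'E'
from h import *
from bench import *
s=observe();st(s)
f=grab_frame("scene");crop(f["image"],120,130,370,280,3,"pics/s10.png")
f=grab_frame("top");crop(f["image"],150,80,370,300,3,"pics/t10.png")
E
```

```text
t23.52 pos [ 0.3325 -0.3352  0.186 ] yaw -15.02 zaxis [ 0.0064 -0.0068 -1.    ] F [ 0.  -0.1 -0. ] T [0.02 0.02 0.  ] w 0.0452
```

View pics/s10.png

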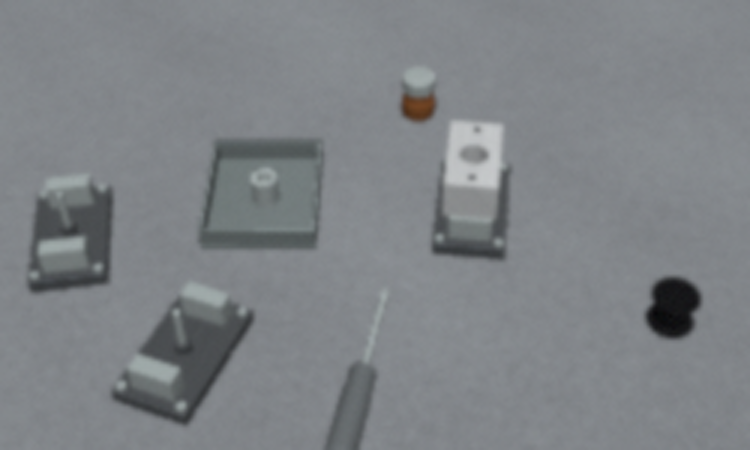

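View pics/t10.png

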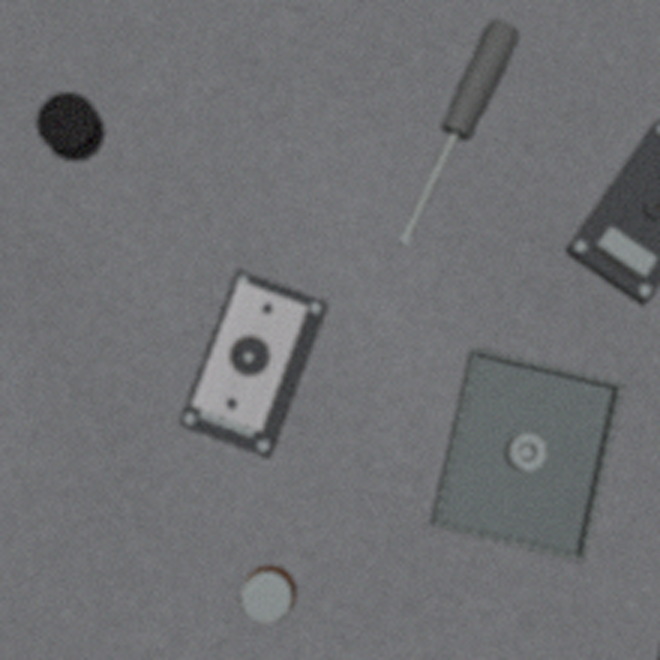

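```bash
python3 - <<'E'
from bench import *
print(close_job())
E
```

```text
the job is handed in; nothing more can be done
None
```

The job is handed in after about 23.5 s. The block is home on the leftmost stand, and the insert stands upright in the parts tray.

- **Block:** I gripped it across its 50 mm width and lowered it over the pin at about 10 mm/s or less. The pin found the access hole on the first try, with no stop on the plate. The insert was felt at the expected height and the catches gave at about 13 N. The block came to rest at exactly the height for sitting on both rails, at about 11–13 N.
- **Speed:** for about 0.7 s of the push-down, as the catches let go, the block averaged about 17 mm/s. I slowed to about 5 mm/s for the last 1.3 mm before the rails.
- **Insert:** I lifted it straight out, lowered it to the tray floor (about 6 N at touch-down) and released it.
- **Last checks:** the last scene and top pictures show the block square on the stand with the pin visible through the empty bore, and the insert in the middle of the tray. The spool, driver, jar and other stands look undisturbed. The gripper touches nothing.
- **Disagreement:** the wrist camera put the insert's centre about 3 mm from the pin position found with the top camera. That is close to the calibration error, so I used the top camera's position, nudged about 0.6 mm towards the wrist reading, and the grasp was good.

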